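# Stand the red burnishing spindle on the cork pad

### The job

Take the burnishing spindle with the red body out of the sloping rack and stand it upright on its steel foot in the middle of the round cork pad, setting it down rather than dropping it. Let go and watch it for a second to see that it stands without wobbling; leave the other two spindles in the rack.

Things in the scene. Friction and masses are not known exactly. Their poses are not given: they have to be found in the camera images.
- red_mid (a point): red-bodied spindle, 145 mm long, 0.24 kg: point on its axis 72.5 mm above the underside; z axis runs from foot to shank. Steel foot disc 40 mm across, 10 thick; red waisted body 24 mm across above the foot, 40 mm at 55 to 85 mm; bare metal shank 20 mm across from 93 to 145 mm, best gripped 120 mm above the underside. Starts leaning 40 degrees in the rack, foot towards the robot, shank up and away.
- black_mid (a point): black-bodied spindle, same shape, point and axes as the red; stays in the rack. The rack is fixed and painted grey, 340 mm wide, 170 deep, with three open V grooves 105 mm apart, one spindle in each (order varies), feet against stops. The shanks stand free above the rack, 140 mm above the bench at the grip; a spindle lifts straight up out of its groove.
- pale_mid (a point): spindle with a pale bare-wood body, same shape, point and axes as the red; stays in the rack, in another of its grooves.
- pad_top (a point): centre of the upper face of the round cork pad, 100 mm across and 8 mm thick, fixed on the bench, with a thin white ring 52 mm across marking its middle; z up.
Things that resemble listed ones, but are neither listed nor needed, are in the scene too. Leave any turquoise look-alike of the part that bears red_mid alone.

How it is judged:
By the outcome, as a careful person would: the job done as asked, in the order asked, and still so for the second after the job is handed in, with the robot touching nothing.
It also fails if it takes over 45 s, if anything falls off the work surface, if the arm or the gripper's body presses on something with over 40 N, if the wrist force passes 120 N, or if a joint passes its speed limit or range.

### The arm

A 6-joint arm with a two-finger parallel gripper is mounted at the origin on the work surface. World frame = base frame: x ahead of the robot, y to its left, z up, the work surface at z = 0. Lengths are in m, angles in rad, forces in N, time in s.
With the tool pointing down it reaches from about 0.375 to 0.9 m from the base axis. Payload 3.1 kg.
Tool frame: the origin (TCP) lies between the finger pads; the fingertips stand ahead of it and the grasp point (between the pads) lies 8 mm behind it (arm.tips_ahead is the x of the fingertips in the tool frame, in m); x points along the fingers, y is the direction in which the jaws open and shut, and the axes are right-handed (so a half turn about x gives the same grasp; the last joint's range is limited). The gripper opens to 85 mm and grips with 20 to 120 N. Pads are 22 mm wide; open, the fingers measure 114 mm over their backs; the gripper's body (76 mm by 85 mm) begins 54 mm behind the grasp point. The pads swing forward as they close: fully open they stand 13 mm farther back than shut.
Start: joints at [1.065, 0.527, 1.433, -0, 1.181, -0.178], TCP at [0.201, 0.592, 0.242] pointing down, gripper open.
Joint ranges: [-3.08, 3.08], [-0.75, 2.2], [0.22, 2.44], [-1.43, 4.57], [0, 2.65], [-2.85, 2.85]. Speed limits (rad/s): [2.79, 2.79, 3.14, 3.14, 3.14, 3.14].

### API

Orientations are given as a unit quaternion [w, x, y, z].
In Python, from cell import arm gives the robot as it stands. The module is installed in compiled form; this text tells all that it offers.
- The arm moves only by the tool step_arm, never from a script. Its argument "commands" is one flat list of numbers, 6 for each row, row after row: the shift along the world's x, y, z in units of 0.025 m (1.0 is 0.025 m), then the turn, a rotation vector about the world's x, y, z in units of 0.5 rad (1.0 is 0.5 rad). A call has 1 to 12 rows; each row shifts and turns the pose as measured when the row begins; what a row does not reach is not made up. A row lasts 1/10 s, in which the tool goes at most 50 mm and 8.59 degrees, less where a joint would pass 70% of its speed; a pose out of reach is approached as far as the arm can. A call with a number of a shift or a turn outside -1 to 1 is refused whole. A call with a gripper value outside its range is refused whole. "jaw" is the gripper command: -1 is fully open, 1 is shut, values between are in proportion, set as the call begins (left out, the last holds). The fingers move at their own pace and stop on an object; the grip force is fixed at half the most. Time passes only in rows, so rows that do not move let the fingers close. It gives the time, the measured TCP pose, the force and the opening at its end, in the units of the state.
- arm.state(): the state, without advancing time (a new reading comes with each control period).
- arm.get_image(name): name is "side" or "top" or "wrist"; returns the picture (480x640x3 uint8, red, green, blue); there is no depth.
- arm.get_calibration(name): a dict with "fx", "fy", "cx", "cy" (pixels), "camera_from_world" (4x4, takes a point from world to camera coordinates). Camera axes: x right, y down, z forward; pixel columns grow to the right and rows downward; lengths in m; the calibration is good to about 2 mm. A picture is of the moment at which its call begins: read the wrist's pose just before it. get_calibration takes no time and is no camera call; for the wrist camera it gives the pose at the moment of the call.
- arm.job_done(): hands the job in, once; it reports no verdict.
The state is a dict: "time_s": time; "joint_positions": joint angles; "qvel": joint speeds; "tau": joint torques, N m; "position": TCP position; "ee_rot": TCP orientation; "force": force on the tool from outside, world axes, zero at the start; "torque": the same for the moment, N m; "grip_width": opening from 0.0 (shut) to 1.0 (fully open).
Only numpy, scipy, OpenCV 4.12 (cv2) and the standard library are available. Lean on these libraries where they do the work, as an engineer would, in place of code of your own. Each camera call takes 0.05 s, during which the arm holds its last target.

## Working session

There is one attempt and no reset: what is moved stays moved. The work goes in short steps, Python scripts to look and compute and a tool call to move; the robot and the scene stay as the last step left them, time stands still between calls to the robot, and variables do not carry over. Pictures are saved under pics/ and viewed, and the job is handed in when it is done.

Besides the shell and the picture viewer there is one more tool, called after ">>>" in YAML: its name, and indented under it one key for each argument. step_arm: Moves the arm, as the interface text tells. Shifts and turns lie within -1 to 1; 1 stands for 0.025 m of shift or 0.5 rad of turn. Its arguments: {"type":"object","properties":{"commands":{"type":"array","items":{"type":"number","minimum":-1,"maximum":1}},"jaw":{"type":"number"}},"required":["commands"]}

```bash
mkdir -p pics; ls
python3 - <<'E'
from cell import arm
import cv2,pprint
print(arm.tips_ahead); print(arm.state())
for n in ["side","top"]:
    cv2.imwrite(f"pics/{n}0.png",arm.get_image(n)[:,:,::-1]); print(n,arm.get_calibration(n))
E
```

```text
pics
0.011
{'time_s': 0.0, 'joint_positions': array([ 1.06446118e+00,  5.28453014e-01,  1.43388832e+00, -6.23514377e-06,
        1.18141409e+00, -1.78504532e-01]), 'qvel': array([-0.00120527,  0.00123089, -0.00095675, -0.00113267,  0.0018655 ,
       -0.00095271]), 'tau': array([-7.25337159e-04, -4.42360675e+01, -1.78018928e+01, -2.73065571e-04,
        8.54415324e-03, -1.68480739e-05]), 'position': array([0.20088054, 0.59111018, 0.24134613]), 'ee_rot': array([ 0.69737358,  0.11466545,  0.69788323, -0.11610735]), 'force': array([ 0.47077936,  0.4879699 , -0.96459002]), 'torque': array([-0.02336056,  0.01013088,  0.02864348]), 'grip_width': 1.0015876612036185}
side {'fx': 611.1887682649898, 'fy': 611.1887682649898, 'cx': 319.4791716085646, 'cy': 241.27981036326898, 'camera_from_world': array([[ 0.98332668, -0.18138644,  0.01294623, -0.44479581],
       [-0.1333778 , -0.76779105, -0.6266636 ,  0.1774457 ],
       [ 0.12360828,  0.61448829, -0.77918235,  1.52668805],
       [ 0.        ,  0.        ,  0.        ,  1.        ]])}
top {'fx': 564.1034704137356, 'fy': 564.1034704137356, 'cx': 321.1611249140586, 'cy': 237.87847068554714, 'camera_from_world': array([[ 0.02440682, -0.99967168,  0.00779965,  0.07108312],
       [-0.98217629, -0.02543271, -0.1862335 ,  0.48157248],
       [ 0.18637072, -0.00311526, -0.98247455,  1.46819637],
       [ 0.        ,  0.        ,  0.        ,  1.        ]])}
```

View pics/side0.png

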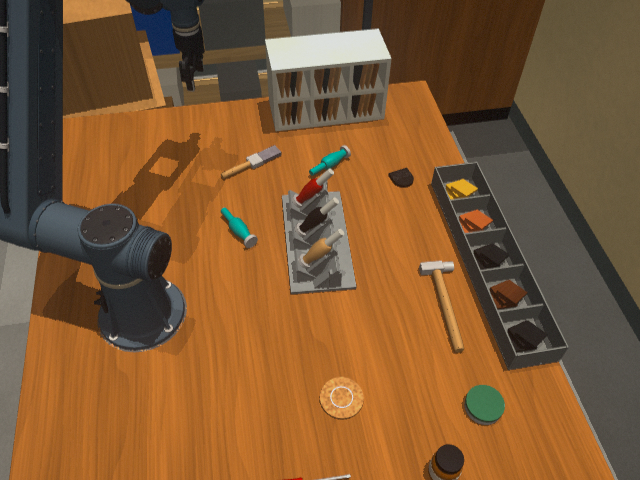

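View pics/top0.png

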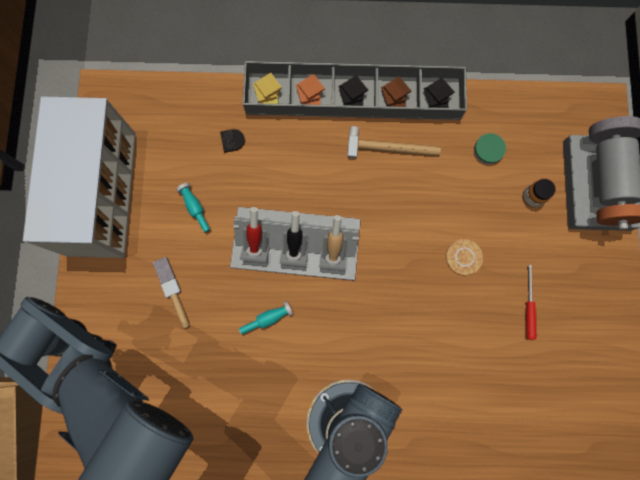

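The top view shows the red spindle in the left groove, around (254,235), and the pad at (465,257). In the side view they are at about (312,188) and (342,398). I'll enlarge both.

Run:
```python
import cv2,numpy as np
s=cv2.imread("pics/side0.png");t=cv2.imread("pics/top0.png")
def c(im,x,y,w,h,k): return cv2.resize(im[y:y+h,x:x+w],None,fx=k,fy=k,interpolation=cv2.INTER_CUBIC)
cv2.imwrite("pics/c1.png",np.hstack([c(s,280,160,65,70,6),c(t,222,200,65,70,6)]))
cv2.imwrite("pics/c2.png",np.hstack([c(s,312,370,60,60,6),c(t,435,227,60,60,6)]))
```

```text
(no output)
```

View pics/c1.png

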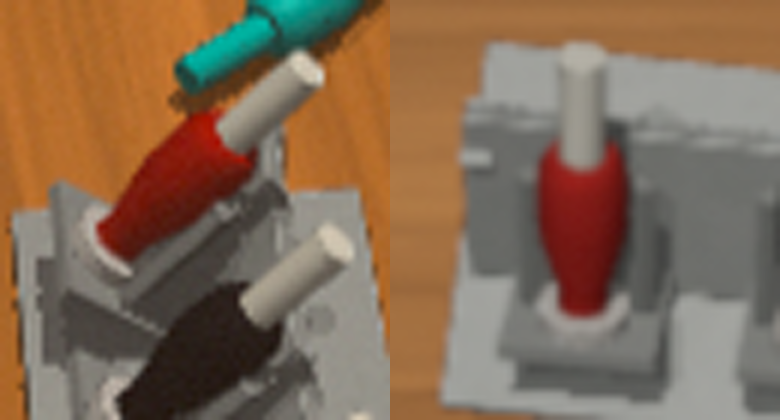

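View pics/c2.png

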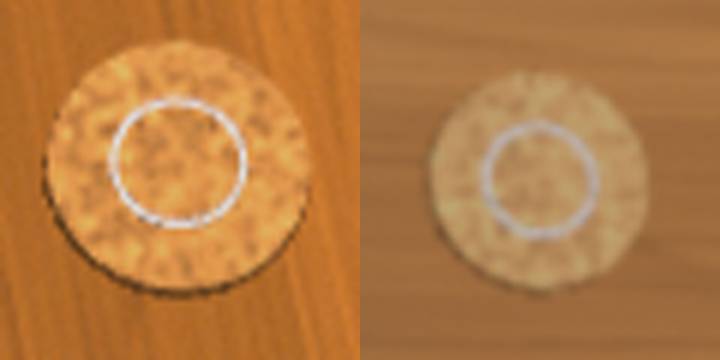

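```bash
cat > h.py <<'E'
import numpy as np
from cell import arm
def P(n,cal=None):
    c=cal or arm.get_calibration(n);K=np.array([[c['fx'],0,c['cx']],[0,c['fy'],c['cy']],[0,0,1]]);return K@c['camera_from_world'][:3]
def proj(P_,X):
    q=P_@np.append(X,1);return q[:2]/q[2]
def tri(obs):
    A=[]
    for P_,(u,v) in obs: A+= [u*P_[2]-P_[0],v*P_[2]-P_[1]]
    X=np.linalg.svd(np.array(A))[2][-1];return X[:3]/X[3]
def onz(P_,u,v,z):
    A=np.array([u*P_[2]-P_[0],v*P_[2]-P_[1]]);return np.linalg.solve(A[:,:2],-(A[:,2]*z+A[:,3]))
E
python3 - <<'E'
from h import *
S=P("side");T=P("top")
def show(n,a,b):
    X=tri([(S,a),(T,b)]);print(n,X.round(4),(proj(S,X)-a).round(1),(proj(T,X)-b).round(1));return X
a=show("end",(331.8,172),(254,209.5));b=show("base",(319.5,182.2),(254.3,227.5))
d=(a-b);print(np.linalg.norm(d),d/np.linalg.norm(d))
f=show("foot",(280+107/6,160+235/6),(222+193/6,200+310/6)); d=(a-f);print(np.linalg.norm(d),d/np.linalg.norm(d))
show("pad",(341.8,397),(465.2,257))
print(onz(S,341.8,397,.008),onz(T,465.2,257,.008))
# rack base corners (z~?)
for p in [(236,276),(356,278)]: print(onz(T,*p,.0))
for n,p in dict(red=(254,209.5),black=(295.5,213.5),pale=(337,218)).items(): print(n,onz(T,*p,a[2]))
E
```

```text
end [0.529  0.2537 0.1535] [-0.6  0.2] [ 0.  -0.7]
base [0.4936 0.2551 0.1184] [-1.6  0.4] [ 0. -2.]
0.049855174451659615 [ 0.71025124 -0.02803843  0.70338966]
foot [0.4371 0.2595 0.058 ] [-0.5  0.1] [-0.  -0.6]
0.13265601027886875 [ 0.6928906  -0.04319998  0.71974744]
pad [ 0.4449 -0.3123  0.0082] [-0.5  0.1] [-0.  -0.5]
[ 0.44605503 -0.31210446] [ 0.44359693 -0.31237282]
[0.37644057 0.31246745]
[ 0.37925119 -0.01470889]
red [0.52710461 0.25367574]
black [0.51954462 0.14932132]
pale [0.51071341 0.04510205]
```

```bash
cat >> h.py <<'E'
from scipy.spatial.transform import Rotation as R
def rot(q): return R.from_quat([q[1],q[2],q[3],q[0]])
def pose():
    s=arm.state();return np.array(s['position']),rot(s['ee_rot']),s
def goal(tilt,phi,sgn):
    # tool x: down, tilted 'tilt' (rad) toward +heading phi ; y horizontal sgn*(-sin,cos)
    x=np.array([np.sin(tilt)*np.cos(phi),np.sin(tilt)*np.sin(phi),-np.cos(tilt)]);y=sgn*np.array([-np.sin(phi),np.cos(phi),0])
    return R.from_matrix(np.column_stack([x,y,np.cross(x,y)]))
def plan(Gp,Gr):
    "Gp grasp point target (8mm behind TCP); returns shift & turn"
    p,r,s=pose(); T=Gp+0.008*Gr.as_matrix()[:,0]
    d=(T-p)/0.025; w=(Gr*r.inv()).as_rotvec()/0.5
    print("t",round(s['time_s'],2),"shift units",d.round(2),"turn units",w.round(3),"deg",round(np.linalg.norm(w)*.5*57.3,1),"J",np.round(s['joint_positions'],2),'w',round(s['grip_width'],3),'F',np.round(s['force'],1))
E
python3 - <<'E'
from h import *
p,r,s=pose();print(r.as_matrix().round(3))
g=np.array([.513,.2547,.139])
for sg in(1,-1): plan(g+[0,0,.13],goal(-np.radians(20),-.07,sg))
E
```

```text
[[-0.001  0.322  0.947]
 [-0.002  0.947 -0.322]
 [-1.    -0.002 -0.   ]]
t 0.1 shift units [ 12.38 -13.45   0.8 ] turn units [0.142 0.685 0.51 ] deg 24.8 J [ 1.06  0.53  1.43 -0.    1.18 -0.18] w 0.995 F [0.4 0.2 0.3]
t 0.1 shift units [ 12.38 -13.45   0.8 ] turn units [-0.993  0.194 -5.685] deg 165.4 J [ 1.06  0.53  1.43 -0.    1.18 -0.18] w 0.995 F [0.4 0.2 0.3]
```

>>> step_arm:
  commands: [0.9, -1, 0.1, 0.01, 0.06, 0.04, 0.9, -1, 0.1, 0.01, 0.06, 0.04, 0.9, -1, 0.1, 0.01, 0.06, 0.04, 0.9, -1, 0.1, 0.01, 0.06, 0.04, 0.9, -1, 0.1, 0.01, 0.06, 0.04, 0.9, -1, 0.1, 0.01, 0.06, 0.04, 0.9, -1, 0.1, 0.01, 0.06, 0.04, 0.9, -1, 0.1, 0.01, 0.06, 0.04, 0.9, -1, 0, 0.01, 0.06, 0.04, 0.9, -1, 0, 0.01, 0.06, 0.04, 0.9, -1, 0, 0.01, 0.06, 0.04, 0.9, -1, 0, 0.01, 0.06, 0.04]
  jaw: -1

```text
time_s: 1.3
position: [0.4722, 0.2802, 0.2576]
ee_rot: [0.558, 0.021, 0.829, -0.023]
force: [0.6, 0.3, -0.4]
grip_width: 0.999
```

Run:
```python
from h import *
import cv2
plan(np.array([.513,.2547,.269]),goal(-np.radians(20),-.07,1))
np.save("wc1.npy",P("wrist"));cv2.imwrite("pics/w1.png",arm.get_image("wrist")[:,:,::-1])
```

```text
t 1.3 shift units [ 1.52 -1.01  0.15] turn units [ 0.024 -0.075 -0.017] deg 2.3 J [ 0.27  0.56  1.39  0.11  1.56 -1.26] w 0.999 F [ 0.6  0.3 -0.4]
```

View pics/w1.png

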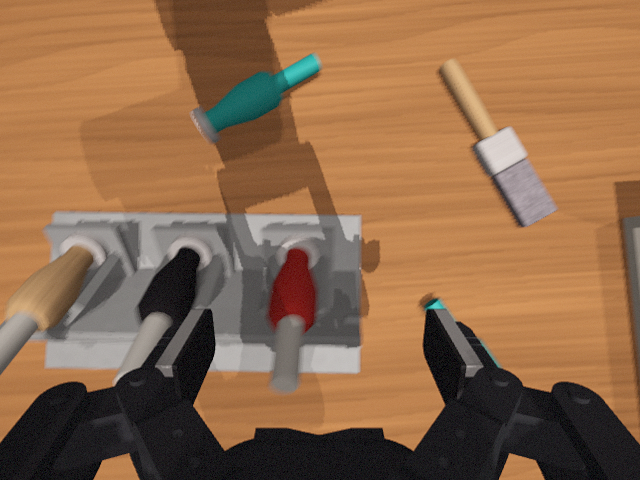

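Run:
```python
import cv2
s=cv2.imread("pics/w1.png")[225:400,245:345]
cv2.imwrite("pics/c3.png",cv2.resize(s,None,fx=3.4,fy=3.4,interpolation=cv2.INTER_CUBIC))
```

```text
(no output)
```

View pics/c3.png

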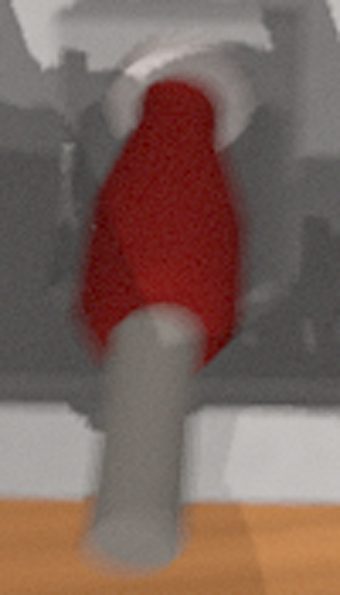

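Run:
```python
from h import *
from scipy.optimize import least_squares
S=P("side");T=P("top");W=np.load("wc1.npy")
obs=[(S,.145,(331.8,172)),(T,.145,(254,209.5)),(W,.145,(284.7,383.8)),(S,.01,(297.8,199.2)),(T,.01,(254.2,251.7)),(W,.01,(298.5,253))]
def d(t,f): return np.array([np.sin(t)*np.cos(f),np.sin(t)*np.sin(f),np.cos(t)])
def f(v,o=obs): return np.concatenate([(proj(M,v[:3]+(s-.12)*d(v[3],v[4]))-uv) for M,s,uv in o])
r=least_squares(f,[.51,.255,.14,.7,-.07]);print(r.x[:3].round(4),np.degrees(r.x[3:]),r.fun.round(1))
fx=np.radians(40)
r=least_squares(lambda v:f([*v[:3],fx,v[3]]),[.51,.255,.14,-.07]);print(r.x.round(4),r.fun.round(1))
g=r.x[:3]
plan(g+[0,0,.10],goal(-np.radians(20),r.x[3],1))
plan(g,goal(-np.radians(20),r.x[3],1))
```

```text
[0.5109 0.2539 0.137 ] [42.13114669 -4.86316605] [-1.   0.   0.4 -0.4  0.1  0.2 -0.4  0.5 -0.2 -0.6  0.  -0.1]
[ 0.5093  0.2543  0.1413 -0.0823] [-1.8 -1.3 -0.   0.1 -0.3 -0.8  0.2  0.1 -0.2 -1.2 -0.1  1.4]
t 1.35 shift units [ 1.16 -0.86 -0.91] turn units [ 0.031 -0.067 -0.034] deg 2.3 J [ 0.27  0.56  1.39  0.11  1.56 -1.26] w 1.004 F [ 3.5 -1.  -1.8]
t 1.35 shift units [ 1.16 -0.86 -4.91] turn units [ 0.031 -0.067 -0.034] deg 2.3 J [ 0.27  0.56  1.39  0.11  1.56 -1.26] w 1.004 F [ 3.5 -1.  -1.8]
```

>>> step_arm:
  commands: [0.6, -0.4, -0.4, 0.015, -0.035, -0.017, 0.6, -0.4, -0.5, 0.015, -0.035, -0.017, 0, 0, 0, 0, 0, 0]

```text
time_s: 1.65
position: [0.5102, 0.2531, 0.2317]
ee_rot: [0.574, 0.036, 0.818, -0.025]
force: [-0.6, 0.4, -0.3]
grip_width: 0.999
```

Run:
```python
from h import *
plan(np.array([.510,.254,.1385]),goal(-np.radians(20),-.083,1))
```

```text
t 1.65 shift units [-0.12  0.04 -4.03] turn units [0.001 0.002 0.009] deg 0.3 J [ 0.21  0.6   1.38  0.1   1.5  -1.29] w 0.999 F [-0.6  0.4 -0.3]
```

>>> step_arm:
  commands: [-0.1, 0, -0.7, 0, 0, 0, 0, 0, -0.7, 0, 0, 0, 0, 0, -0.7, 0, 0, 0, 0, 0, -0.7, 0, 0, 0, 0, 0, -0.6, 0, 0, 0, 0, 0, -0.5, 0, 0, 0, 0, 0, 0, 0, 0, 0]

```text
time_s: 2.35
position: [0.503, 0.2574, 0.1326]
ee_rot: [0.572, 0.035, 0.819, -0.024]
force: [0.7, -0.0, -0.1]
grip_width: 1.001
```

Run:
```python
from h import *
import cv2
plan(np.array([.510,.254,.1385]),goal(-np.radians(20),-.083,1))
cv2.imwrite("pics/w2.png",arm.get_image("wrist")[:,:,::-1])
cv2.imwrite("pics/s2.png",cv2.resize(arm.get_image("side")[110:310,220:420][:,:,::-1],None,fx=3,fy=3))
```

```text
t 2.35 shift units [ 0.17 -0.13 -0.07] turn units [-0.002 -0.006  0.004] deg 0.2 J [ 0.22  0.71  1.47  0.11  1.3  -1.31] w 1.001 F [ 0.7 -0.  -0.1]
```

View pics/w2.png

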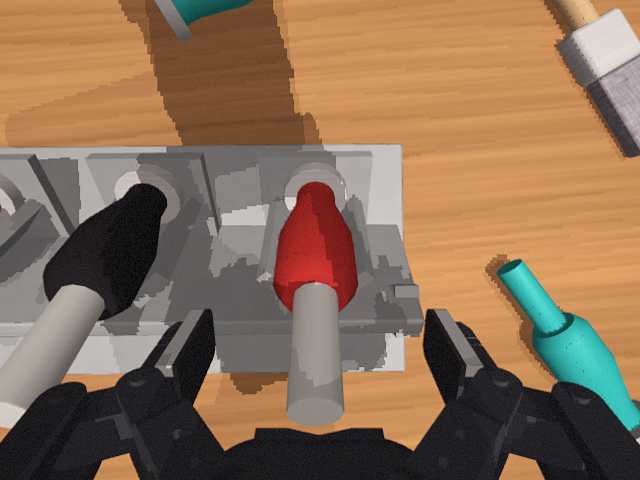

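View pics/s2.png

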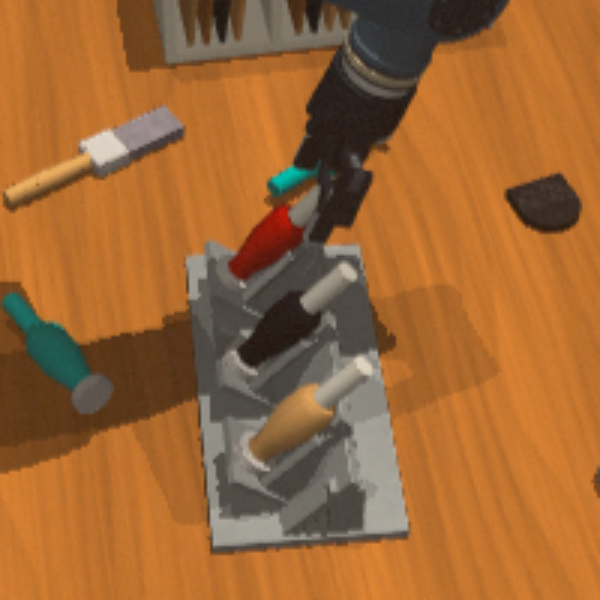

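The shank at (316,350) lies between the pads, which are centred near x=319. I'll make a small correction, then close.

>>> step_arm:
  commands: [0.15, -0.1, -0.05, 0, 0, 0, 0, 0, 0, 0, 0, 0]

```text
time_s: 2.65
position: [0.5094, 0.2552, 0.1343]
ee_rot: [0.574, 0.036, 0.817, -0.023]
force: [-0.3, -0.0, -0.2]
grip_width: 0.998
```

>>> step_arm:
  commands: [0, 0, 0, 0, 0, 0, 0, 0, 0, 0, 0, 0, 0, 0, 0, 0, 0, 0, 0, 0, 0, 0, 0, 0, 0, 0, 0, 0, 0, 0, 0, 0, 0, 0, 0, 0, 0, 0, 0, 0, 0, 0, 0, 0, 0, 0, 0, 0]
  jaw: 1

```text
time_s: 3.45
position: [0.5107, 0.255, 0.1361]
ee_rot: [0.576, 0.036, 0.816, -0.023]
force: [-0.8, 0.1, 1.1]
grip_width: 0.215
```

Run:
```python
from h import *
import cv2
plan(np.array([.510,.254,.1385]),goal(-np.radians(20),-.083,1))
cv2.imwrite("pics/w3.png",arm.get_image("wrist")[:,:,::-1])
```

```text
t 3.45 shift units [-0.14 -0.03 -0.21] turn units [-0.006  0.014  0.004] deg 0.5 J [ 0.21  0.71  1.45  0.11  1.3  -1.32] w 0.215 F [-0.8  0.1  1.1]
```

View pics/w3.png

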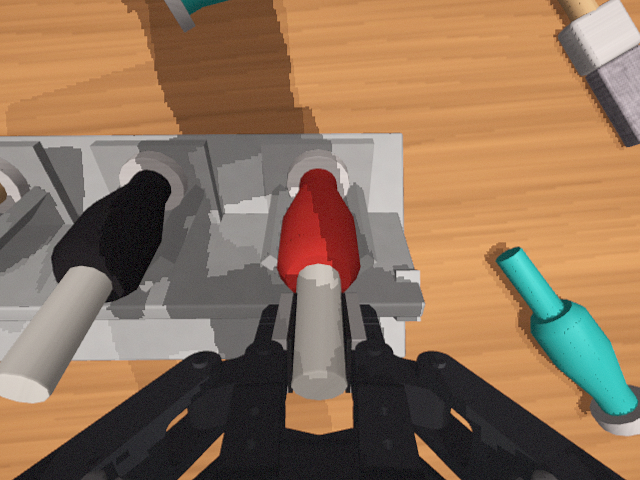

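The width settled at 0.215 (about 18–20 mm), so the shank is held. Next I lift straight up.

>>> step_arm:
  commands: [0, 0, 0.2, 0, 0, 0, 0, 0, 0.3, 0, 0, 0, 0, 0, 0.5, 0, 0, 0, 0, 0, 0.6, 0, 0, 0, 0, 0, 0.7, 0, 0, 0, 0, 0, 0.8, 0, 0, 0, 0, 0, 0.8, 0, 0, 0, 0, 0, 0.8, 0, 0, 0, 0, 0, 0.8, 0, 0, 0, 0, 0, 0.6, 0, 0, 0, 0, 0, 0.3, 0, 0, 0]

```text
time_s: 4.6
position: [0.5087, 0.2544, 0.3077]
ee_rot: [0.577, 0.036, 0.816, -0.023]
force: [0.7, 0.3, -2.7]
grip_width: 0.22
```

Run:
```python
from h import *
import cv2
plan(np.array([.510,.254,.30]),goal(np.radians(20),-.083,1))
cv2.imwrite("pics/w4.png",arm.get_image("wrist")[:,:,::-1])
cv2.imwrite("pics/s4.png",cv2.resize(arm.get_image("side")[70:270,220:420][:,:,::-1],None,fx=3,fy=3))
```

```text
t 4.6 shift units [ 0.16 -0.03 -0.61] turn units [-0.122 -1.374  0.003] deg 39.5 J [ 0.21  0.52  1.3   0.1   1.64 -1.28] w 0.22 F [ 0.7  0.3 -2.7]
```

View pics/w4.png

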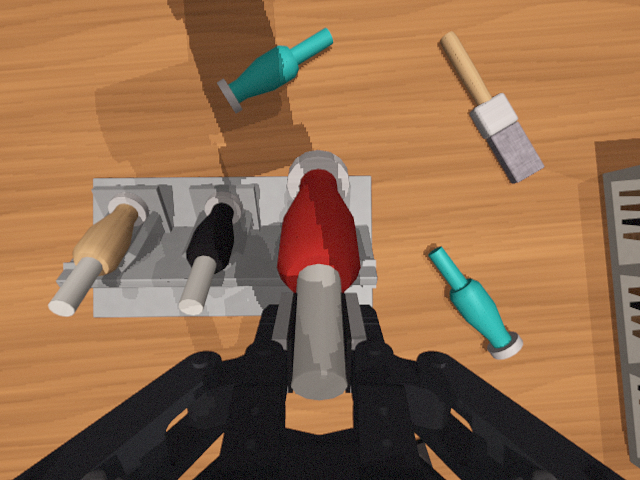

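View pics/s4.png

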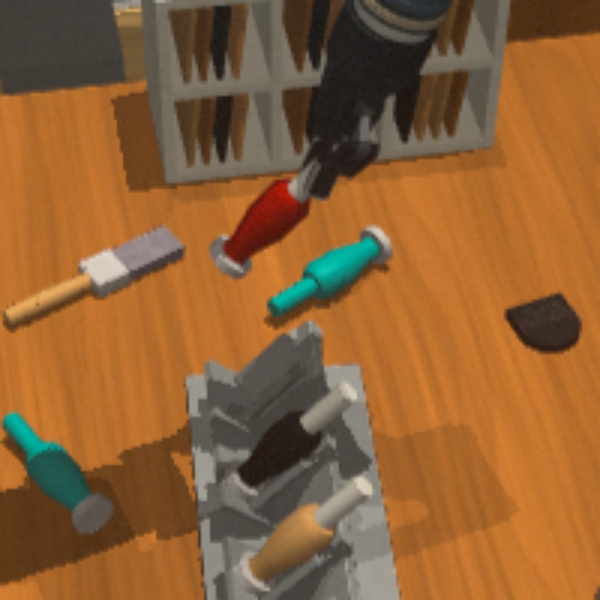

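The red spindle hangs cleanly from the gripper; the black and pale ones are still seated. Next I transfer it while turning it upright.

>>> step_arm:
  commands: [0, 0, 0.5, -0.01, -0.07, 0, 0, -0.5, 0.5, -0.01, -0.07, 0, 0, -0.8, 0.3, -0.01, -0.07, -0.03, -0.1, -1, 0, -0.01, -0.07, -0.04, -0.1, -1, 0, -0.01, -0.07, -0.04, -0.1, -1, 0, 0, -0.07, -0.04, -0.1, -1, 0, 0, -0.07, -0.04, -0.1, -1, 0, 0, -0.07, -0.04, -0.1, -1, 0, 0, -0.07, -0.04, -0.1, -1, 0, 0, -0.07, -0.04, -0.1, -1, 0, 0, -0.07, -0.04, -0.1, -1, 0, 0, -0.07, -0.04]

```text
time_s: 5.9
position: [0.4766, -0.0072, 0.3395]
ee_rot: [0.732, 0.109, 0.667, -0.087]
force: [0.5, -0.3, -2.2]
grip_width: 0.215
```

Run:
```python
from h import *
plan(np.array([.4448,-.3122,.23]),goal(np.radians(20),-.5,1))
```

```text
t 5.9 shift units [ -1.18 -12.25  -4.68] turn units [-0.281 -0.453 -0.456] deg 20.1 J [-0.28  0.17  1.72  0.05  1.17 -1.59] w 0.215 F [ 0.5 -0.3 -2.2]
```

>>> step_arm:
  commands: [-0.1, -1, -0.2, -0.02, -0.04, -0.04, -0.1, -1, -0.2, -0.02, -0.04, -0.04, -0.1, -1, -0.3, -0.02, -0.04, -0.04, -0.1, -1, -0.3, -0.02, -0.04, -0.04, -0.1, -1, -0.3, -0.02, -0.04, -0.04, -0.1, -1, -0.3, -0.02, -0.04, -0.04, -0.1, -1, -0.4, -0.03, -0.04, -0.04, -0.1, -1, -0.4, -0.03, -0.04, -0.04, -0.1, -1, -0.4, -0.03, -0.04, -0.04, -0.1, -1, -0.3, -0.03, -0.04, -0.04, -0.1, -1, -0.3, -0.03, -0.03, -0.04, 0, -0.8, -0.2, -0.02, -0.03, -0.03]

```text
time_s: 7.1
position: [0.436, -0.3051, 0.2467]
ee_rot: [0.793, 0.146, 0.553, -0.208]
force: [-0.3, -0.2, -2.5]
grip_width: 0.218
```

>>> step_arm:
  commands: [0, 0, 0, 0, 0, 0, 0, 0, 0, 0, 0, 0]

```text
time_s: 7.3
position: [0.4344, -0.3053, 0.2456]
ee_rot: [0.792, 0.147, 0.554, -0.209]
force: [-0.9, 0.5, -2.2]
grip_width: 0.219
```

Run:
```python
from h import *
import cv2
plan(np.array([.4448,-.3122,.23]),goal(np.radians(20),-.5,1))
for n in ["side","top","wrist"]: cv2.imwrite(f"pics/{n}5.png",arm.get_image(n)[:,:,::-1])
s=cv2.imread("pics/side5.png");t=cv2.imread("pics/top5.png")
c=lambda im,x,y:cv2.resize(im[y:y+150,x:x+100],None,fx=4,fy=4,interpolation=cv2.INTER_CUBIC)
cv2.imwrite("pics/c5.png",np.hstack([c(s,290,290),c(t,415,170)]))
```

```text
t 7.3 shift units [ 0.51 -0.33 -0.93] turn units [-0.004  0.002  0.033] deg 0.9 J [-0.89  0.29  1.91  0.22  0.63 -2.11] w 0.219 F [-0.9  0.5 -2.2]
```

View pics/c5.png

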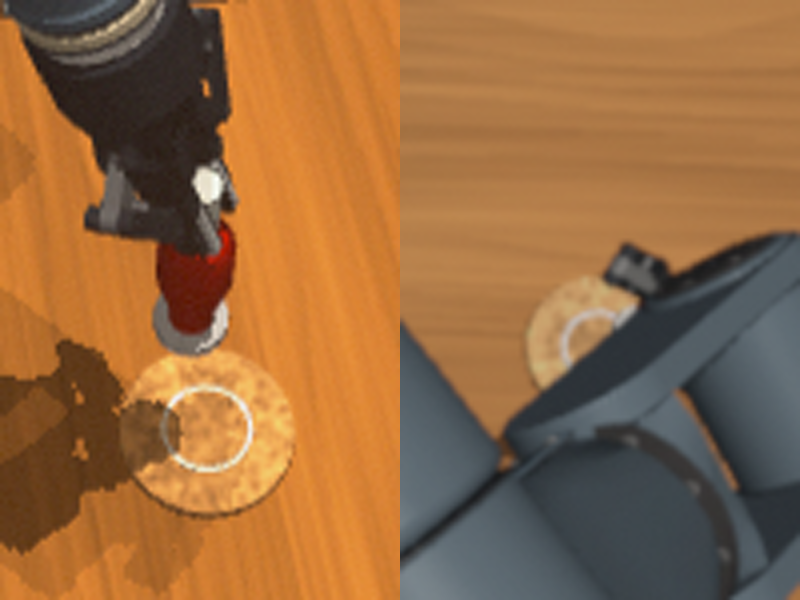

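View pics/wrist5.png

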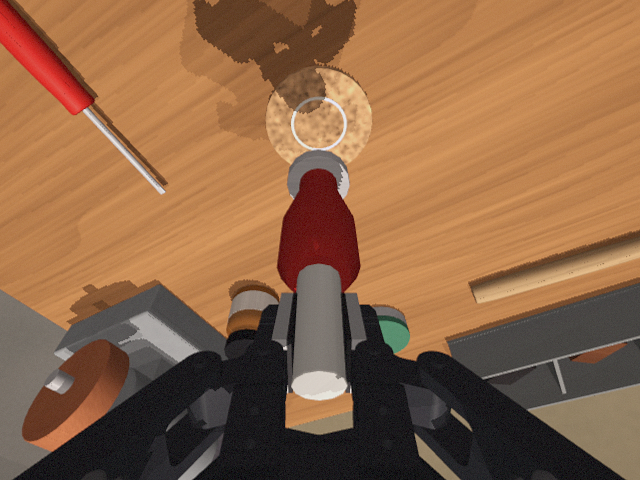

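Run:
```python
import cv2,numpy as np
s=cv2.imread("pics/side5.png");w=cv2.imread("pics/wrist5.png")
a=cv2.resize(s[325:385,320:360],None,fx=10,fy=10,interpolation=cv2.INTER_CUBIC)
b=cv2.resize(w[140:400,270:370],(230,600),interpolation=cv2.INTER_CUBIC)
cv2.imwrite("pics/c6.png",np.hstack([a,b]))
```

```text
(no output)
```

View pics/c6.png

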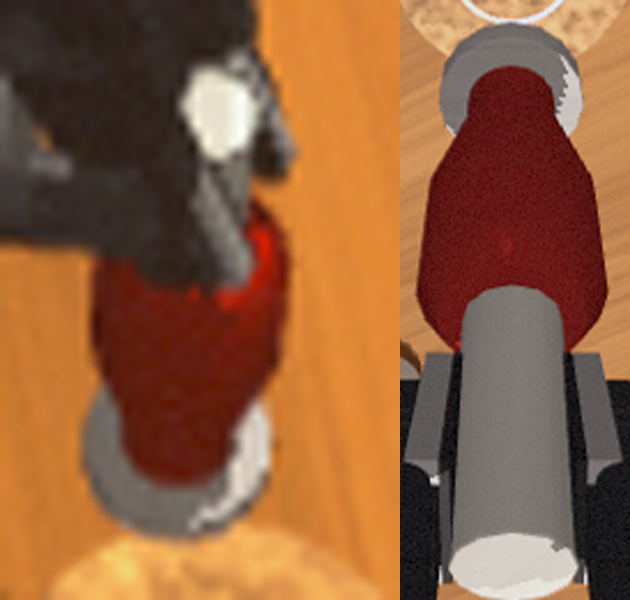

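```bash
cat > fit.py <<'E'
from h import *
from scipy.optimize import least_squares
def disc(c,d,r=.02,n=180):
    a=np.cross(d,[1,0,0.]);a/=np.linalg.norm(a);b=np.cross(d,a);t=np.linspace(0,2*np.pi,n)[:,None]
    return c+r*(np.cos(t)*a+np.sin(t)*b)
def ext(M,e,d):
    X=np.vstack([disc(e-.145*d,d),disc(e-.135*d,d)]);q=np.c_[X,np.ones(len(X))]@M.T;return q[:,:2]/q[:,2:]
def model(v,M,kind):
    d=np.array([v[3],v[4],np.sqrt(1-v[3]**2-v[4]**2)]);e=v[:3]
    p=ext(M,e,d);o=[p[:,0].min(),p[:,0].max(),p[:,1].max() if kind=='s' else p[:,1].min()]
    return np.r_[proj(M,e),o]
def fit(S,W,so,wo,x0):
    f=lambda v:np.r_[model(v,S,'s')-so,model(v,W,'w')-wo]
    return least_squares(f,x0)
E
python3 - <<'E'
from fit import *
p,r,s=pose();S=P("side");W=P("wrist")
M=r.as_matrix();g=p-.008*M[:,0];print("grasp pt",g.round(4),M[:,0].round(3))
so=[342,336.5,328.2,347.2,378.8];wo=[319.6,385.7,287.4,349.1,149.5]
q=fit(S,W,so,wo,[*g+[0,0,.025],0,0]);print(q.x.round(4),q.fun.round(1))
d=np.array([*q.x[3:],np.sqrt(1-q.x[3]**2-q.x[4]**2)]);print("tilt deg",np.degrees(np.arccos(d[2])),"underside",(q.x[:3]-.145*d).round(4),"axis at s=.12",(q.x[:3]-.025*d).round(4))
print("axis in tool",(M.T@d).round(3), "rack-assumed", (goal(-np.radians(20),-.083,1).as_matrix().T@np.array([np.sin(np.radians(40))*np.cos(-.083),np.sin(np.radians(40))*np.sin(-.083),np.cos(np.radians(40))])).round(3))
print("turn units to upright",(np.cross(d,[0,0,1])/.5).round(3))
E
```

```text
grasp pt [ 0.4327 -0.3039  0.2537] [ 0.3   -0.168 -0.939]
[ 0.4363 -0.3058  0.2709  0.0208 -0.0081] [-0.2  0.1 -0.2  0.   0.8  0.   0.1 -0.2  0.4 -0. ]
tilt deg 1.280538460252789 underside [ 0.4333 -0.3046  0.1259] axis at s=.12 [ 0.4358 -0.3056  0.2459]
axis in tool [-0.931  0.005  0.365] rack-assumed [-0.94   0.     0.342]
turn units to upright [-0.016 -0.042  0.   ]
```

>>> step_arm:
  commands: [0.2, -0.15, -0.4, -0.006, -0.015, 0, 0.16, -0.12, -0.6, -0.006, -0.015, 0, 0, 0, -0.7, 0, 0, 0, 0, 0, -0.7, 0, 0, 0, 0, 0, -0.6, 0, 0, 0, 0, 0, -0.5, 0, 0, 0, 0, 0, -0.3, 0, 0, 0, 0, 0, 0, 0, 0, 0, 0, 0, 0, 0, 0, 0]

```text
time_s: 8.35
position: [0.4489, -0.3061, 0.1536]
ee_rot: [0.801, 0.141, 0.545, -0.205]
force: [0.7, -0.5, -2.3]
grip_width: 0.22
```

Run:
```python
from h import *
import cv2
p,r,s=pose();M=r.as_matrix();print((p-.008*M[:,0]).round(4),M[:,0].round(3),s['force'].round(1))
for n in ["side","wrist"]: cv2.imwrite(f"pics/{n}7.png",arm.get_image(n)[:,:,::-1])
s=cv2.imread("pics/side7.png");w=cv2.imread("pics/wrist7.png")
a=cv2.resize(s[355:425,310:370],(500,583),interpolation=cv2.INTER_CUBIC)
b=cv2.resize(w[80:400,260:380],(225,583),interpolation=cv2.INTER_CUBIC)
cv2.imwrite("pics/c7.png",np.hstack([a,b]))
```

```text
[ 0.4463 -0.3047  0.161 ] [ 0.322 -0.175 -0.93 ] [ 0.7 -0.5 -2.3]
```

View pics/c7.png

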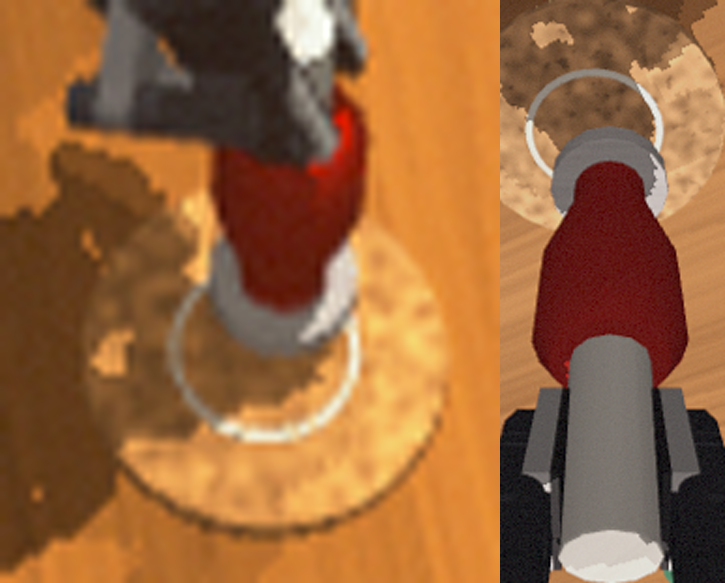

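Run:
```python
from fit import *
p,r,s=pose();S=P("side");W=P("wrist")
so=[346.6,358.6,335.2,352.8,397.6];wo=[319.7,383.0,287.2,349.1,149.7]
q=fit(S,W,so,wo,[*p+[0,0,.03],0,0]);print(q.x.round(4),q.fun.round(1))
d=np.array([*q.x[3:],np.sqrt(1-q.x[3]**2-q.x[4]**2)]);u=q.x[:3]-.145*d
print("tilt deg",np.degrees(np.arccos(d[2])),"underside",u.round(4))
# pad by wrist ring
def ring(c):
    X=disc(np.array([*c,.008]),np.array([0,0,1.]),.026);k=np.c_[X,np.ones(len(X))]@W.T;k=k[:,:2]/k[:,2:];return np.array([k[:,0].min(),k[:,0].max(),k[:,1].min()])
z=least_squares(lambda c:ring(c)-[274.4,346.9,117.3],[.445,-.312]);print("pad via wrist",z.x.round(4),z.fun.round(1))
```

```text
[ 0.4495 -0.3064  0.1776 -0.0055  0.0071] [-0.3  0.2 -0.4  0.   0.9  0.   0.1  0.1  0.2  0.1]
tilt deg 0.5155558498238775 underside [ 0.4503 -0.3075  0.0326]
pad via wrist [ 0.4433 -0.3097] [-0.5  0.5  0.1]
```

>>> step_arm:
  commands: [-0.12, -0.08, -0.3, 0, 0, 0, -0.1, -0.08, -0.3, 0, 0, 0, 0, 0, 0, 0, 0, 0]

```text
time_s: 8.75
position: [0.4447, -0.3117, 0.1413]
ee_rot: [0.802, 0.139, 0.543, -0.206]
force: [-0.0, 1.1, -2.7]
grip_width: 0.219
```

Run:
```python
from h import *
import cv2
p,r,s=pose();M=r.as_matrix();print((p-.008*M[:,0]).round(4),M[:,0].round(3),s['force'].round(1))
for n in ["side","wrist"]: cv2.imwrite(f"pics/{n}8.png",arm.get_image(n)[:,:,::-1])
s=cv2.imread("pics/side8.png");w=cv2.imread("pics/wrist8.png")
a=cv2.resize(s[355:425,310:370],(500,583),interpolation=cv2.INTER_CUBIC)
b=cv2.resize(w[80:400,260:380],(225,583),interpolation=cv2.INTER_CUBIC)
cv2.imwrite("pics/c8.png",np.hstack([a,b]))
```

```text
[ 0.4421 -0.3103  0.1488] [ 0.326 -0.18  -0.928] [-0.   1.1 -2.7]
```

View pics/c8.png

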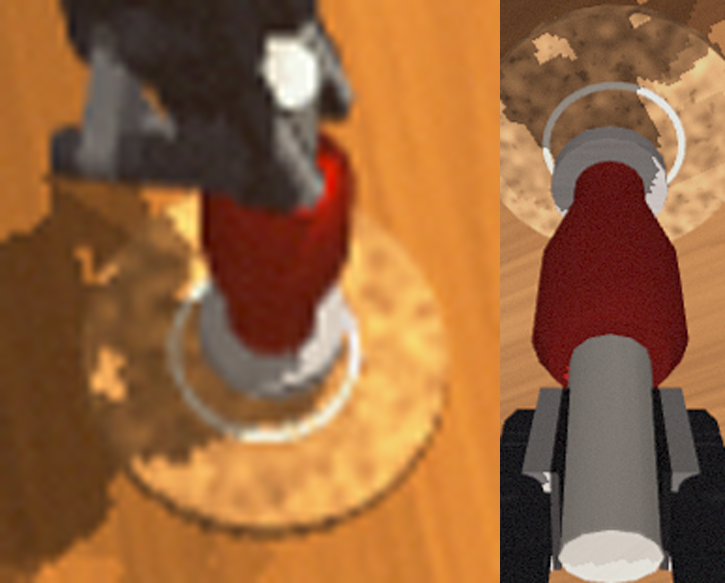

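Run:
```python
from fit import *
p,r,s=pose();S=P("side");W=P("wrist")
so=[345.0,363.8,333.9,351.6,402.6];wo=[319.7,383.0,287.2,349.1,149.7]
q=fit(S,W,so,wo,[*p+[0,0,.03],0,0]);print(q.x.round(4),q.fun.round(1))
d=np.array([*q.x[3:],np.sqrt(1-q.x[3]**2-q.x[4]**2)]);u=q.x[:3]-.145*d
print("tilt deg",np.degrees(np.arccos(d[2])),"underside",u.round(4))
def ring(c):
    X=disc(np.array([*c,.008]),np.array([0,0,1.]),.026);k=np.c_[X,np.ones(len(X))]@W.T;k=k[:,:2]/k[:,2:];return np.array([k[:,0].min(),k[:,0].max(),k[:,1].min()])
z=least_squares(lambda c:ring(c)-[282.9,359.2,125.0],[.445,-.312]);print("pad via wrist",z.x.round(4),z.fun.round(1))
```

```text
[ 0.4454 -0.3117  0.1658 -0.0112  0.0137] [-0.4  0.3 -0.2  0.1  0.9  0.1  0.1  0.   0.2 -0. ]
tilt deg 1.0117672148868442 underside [ 0.447  -0.3137  0.0208]
pad via wrist [ 0.4437 -0.3097] [ 0.1 -0.1 -0. ]
```

>>> step_arm:
  commands: [-0.03, 0.03, -0.2, 0.022, 0.02, 0, 0, 0, -0.1, 0, 0, 0, 0, 0, 0, 0, 0, 0]

```text
time_s: 9.15
position: [0.4451, -0.3116, 0.1353]
ee_rot: [0.8, 0.141, 0.547, -0.204]
force: [-0.1, 0.1, -1.6]
grip_width: 0.22
```

Run:
```python
from h import *
import cv2
p,r,s=pose();M=r.as_matrix();print((p-.008*M[:,0]).round(4),M[:,0].round(3),s['force'].round(1))
for n in ["side","wrist"]: cv2.imwrite(f"pics/{n}9.png",arm.get_image(n)[:,:,::-1])
s=cv2.imread("pics/side9.png");w=cv2.imread("pics/wrist9.png")
a=cv2.resize(s[355:425,310:370],(500,583),interpolation=cv2.INTER_CUBIC)
b=cv2.resize(w[80:400,260:380],(225,583),interpolation=cv2.INTER_CUBIC)
cv2.imwrite("pics/c9.png",np.hstack([a,b]))
```

```text
[ 0.4426 -0.3102  0.1428] [ 0.319 -0.172 -0.932] [-0.1  0.1 -1.6]
```

View pics/c9.png

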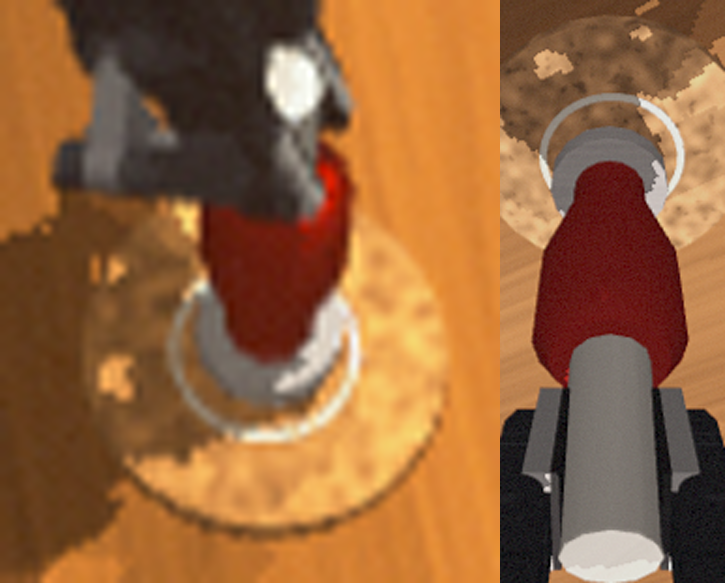

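>>> step_arm:
  commands: [-0.045, 0.03, -0.1, 0, 0, 0, 0, 0, -0.06, 0, 0, 0, 0, 0, -0.04, 0, 0, 0]

```text
time_s: 9.55
position: [0.4441, -0.3109, 0.1303]
ee_rot: [0.8, 0.141, 0.546, -0.204]
force: [-0.5, 0.1, -1.5]
grip_width: 0.217
```

Run:
```python
from h import *
import cv2
p,r,s=pose();M=r.as_matrix();print((p-.008*M[:,0]).round(4),M[:,0].round(3),s['force'].round(1))
for n in ["side","wrist"]: cv2.imwrite(f"pics/{n}10.png",arm.get_image(n)[:,:,::-1])
s=cv2.imread("pics/side10.png");w=cv2.imread("pics/wrist10.png")
a=cv2.resize(s[355:425,310:370],(500,583),interpolation=cv2.INTER_CUBIC)
b=cv2.resize(w[80:400,260:380],(225,583),interpolation=cv2.INTER_CUBIC)
cv2.imwrite("pics/c10.png",np.hstack([a,b]))
```

```text
[ 0.4415 -0.3095  0.1378] [ 0.319 -0.173 -0.932] [-0.5  0.1 -1.5]
```

View pics/c10.png

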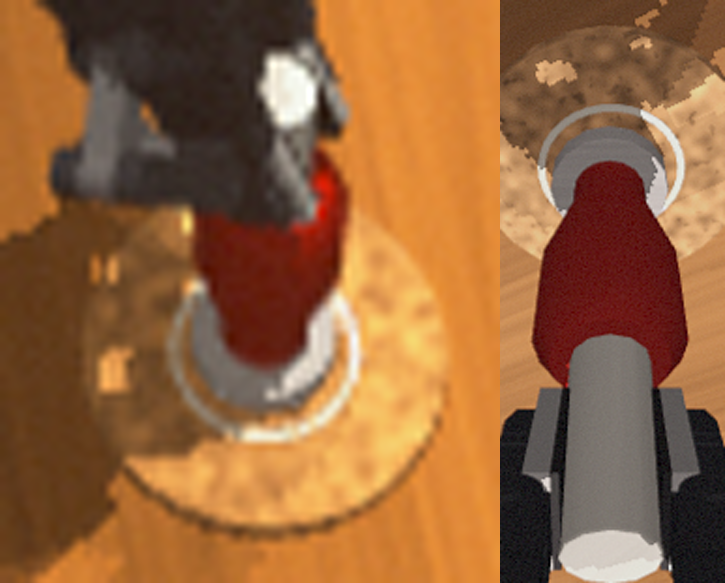

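>>> step_arm:
  commands: [0, 0, -0.05, 0, 0, 0, 0, 0, -0.05, 0, 0, 0]

```text
time_s: 9.85
position: [0.444, -0.3109, 0.1277]
ee_rot: [0.8, 0.141, 0.547, -0.204]
force: [0.7, -0.7, -2.3]
grip_width: 0.216
```

>>> step_arm:
  commands: [0, 0, -0.04, 0, 0, 0]

```text
time_s: 9.95
position: [0.444, -0.3109, 0.1266]
ee_rot: [0.8, 0.141, 0.547, -0.204]
force: [0.8, 0.0, -3.2]
grip_width: 0.221
```

>>> step_arm:
  commands: [0, 0, -0.04, 0, 0, 0]

```text
time_s: 10.05
position: [0.4441, -0.311, 0.1255]
ee_rot: [0.8, 0.141, 0.546, -0.204]
force: [-0.7, -0.5, -1.3]
grip_width: 0.219
```

>>> step_arm:
  commands: [0, 0, -0.04, 0, 0, 0]

```text
time_s: 10.15
position: [0.4445, -0.3114, 0.125]
ee_rot: [0.8, 0.141, 0.546, -0.205]
force: [-0.7, 2.3, 8.9]
grip_width: 0.217
```

Run:
```python
from h import *
import cv2
p,r,s=pose();M=r.as_matrix();print((p-.008*M[:,0]).round(4),M[:,0].round(3),s['force'].round(1))
for n in ["side","wrist"]: cv2.imwrite(f"pics/{n}11.png",arm.get_image(n)[:,:,::-1])
s=cv2.imread("pics/side11.png");w=cv2.imread("pics/wrist11.png")
a=cv2.resize(s[355:425,310:370],(500,583),interpolation=cv2.INTER_CUBIC)
b=cv2.resize(w[80:400,260:380],(225,583),interpolation=cv2.INTER_CUBIC)
cv2.imwrite("pics/c11.png",np.hstack([a,b]))
```

```text
[ 0.4419 -0.31    0.1325] [ 0.32  -0.174 -0.931] [-0.7  2.3  8.9]
```

View pics/c11.png

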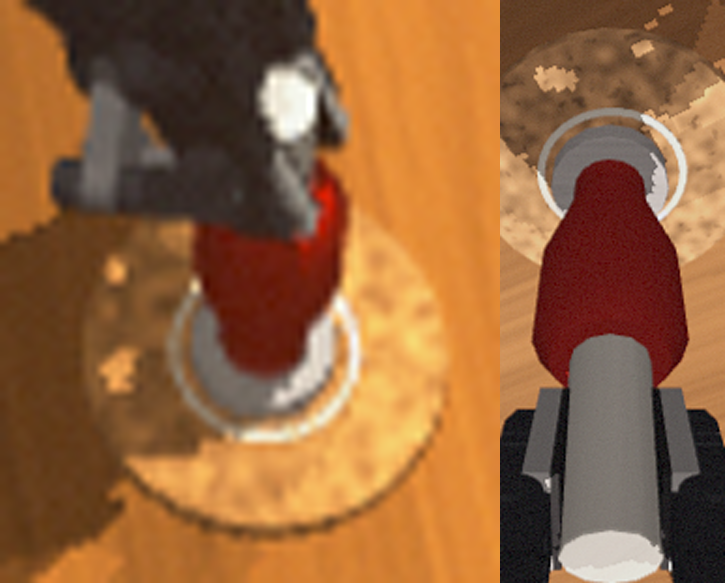

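Contact is made (Fz jumped by about 11 N). The foot sits inside the ring with an even gap, centred to within about 1.5 mm. I'll relax, then release.

>>> step_arm:
  commands: [0, 0, 0.01, 0, 0, 0, 0, 0, 0, 0, 0, 0]

```text
time_s: 10.45
position: [0.4442, -0.3111, 0.1252]
ee_rot: [0.8, 0.141, 0.546, -0.204]
force: [-0.5, 0.6, -2.1]
grip_width: 0.218
```

>>> step_arm:
  commands: [0, 0, 0, 0, 0, 0, 0, 0, 0, 0, 0, 0, 0, 0, 0, 0, 0, 0, 0, 0, 0, 0, 0, 0, 0, 0, 0, 0, 0, 0, 0, 0, 0, 0, 0, 0]
  jaw: -0.3

```text
time_s: 11.05
position: [0.4449, -0.3123, 0.1258]
ee_rot: [0.801, 0.14, 0.545, -0.205]
force: [-0.9, -0.0, -0.8]
grip_width: 0.654
```

Run:
```python
from h import *
import cv2
p,r,s=pose();M=r.as_matrix();print((p-.008*M[:,0]).round(4),M[:,0].round(3),s['force'].round(1),s['grip_width'])
for n in ["side","wrist"]: cv2.imwrite(f"pics/{n}12.png",arm.get_image(n)[:,:,::-1])
s=cv2.imread("pics/side12.png");w=cv2.imread("pics/wrist12.png")
a=cv2.resize(s[355:425,310:370],(500,583),interpolation=cv2.INTER_CUBIC)
b=cv2.resize(w[80:400,230:410],(300,533),interpolation=cv2.INTER_CUBIC)
b=cv2.copyMakeBorder(b,0,50,0,0,cv2.BORDER_CONSTANT)
cv2.imwrite("pics/c12.png",np.hstack([a,b]))
```

```text
[ 0.4423 -0.3109  0.1333] [ 0.321 -0.176 -0.931] [-0.9 -0.  -0.8] 0.6540626505807844
```

View pics/c12.png

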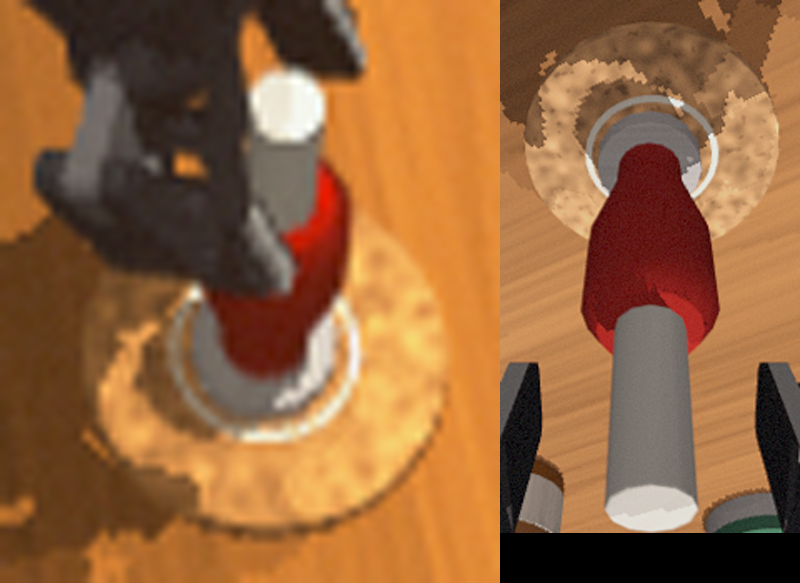

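It stands free, with the foot inside the ring. I'll withdraw straight back along the tool axis.

>>> step_arm:
  commands: [-0.1, 0.06, 0.3, 0, 0, 0, -0.13, 0.07, 0.4, 0, 0, 0, -0.16, 0.09, 0.5, 0, 0, 0, -0.25, 0.14, 0.7, 0, 0, 0, -0.3, 0.16, 0.9, 0, 0, 0, -0.3, 0.16, 0.9, 0, 0, 0, -0.3, 0.2, 0.9, 0, 0, 0, -0.2, 0.8, 0.5, 0, 0, 0, 0, 1, 0.3, 0, 0, 0, 0, 1, 0, 0, 0, 0, 0, 1, 0, 0, 0, 0, 0, 0.8, 0, 0, 0, 0]

```text
time_s: 12.35
position: [0.3958, -0.1725, 0.2711]
ee_rot: [0.801, 0.14, 0.543, -0.211]
force: [0.5, 0.4, 0.8]
grip_width: 0.648
```

Run:
```python
from h import *
import cv2
for n in ["side","top"]: cv2.imwrite(f"pics/{n}13.png",arm.get_image(n)[:,:,::-1])
s=cv2.imread("pics/side13.png");w=cv2.imread("pics/top13.png")
a=cv2.resize(s[350:430,305:375],(437,500),interpolation=cv2.INTER_CUBIC)
b=cv2.resize(w[225:285,435:485],(360,500)[:1]+(432,),interpolation=cv2.INTER_CUBIC)
b=cv2.copyMakeBorder(b,0,68,0,0,cv2.BORDER_CONSTANT)
cv2.imwrite("pics/c13.png",np.hstack([a,b]));print(arm.state()['time_s'])
```

```text
12.45
```

View pics/c13.png

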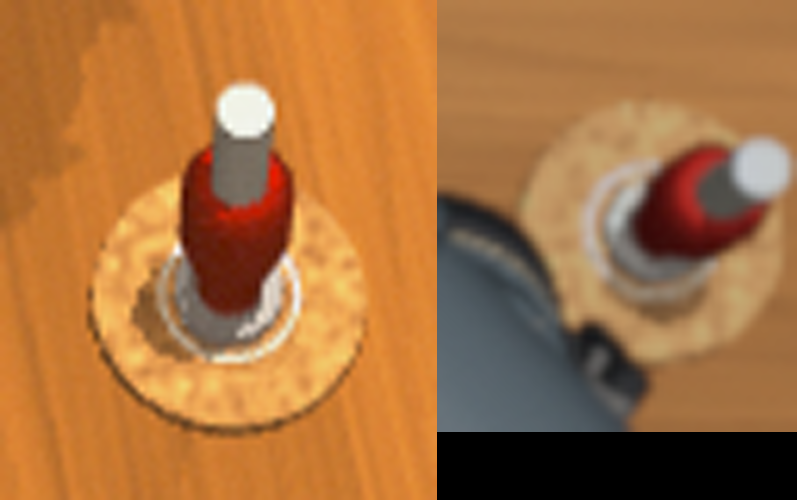

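View pics/side13.png

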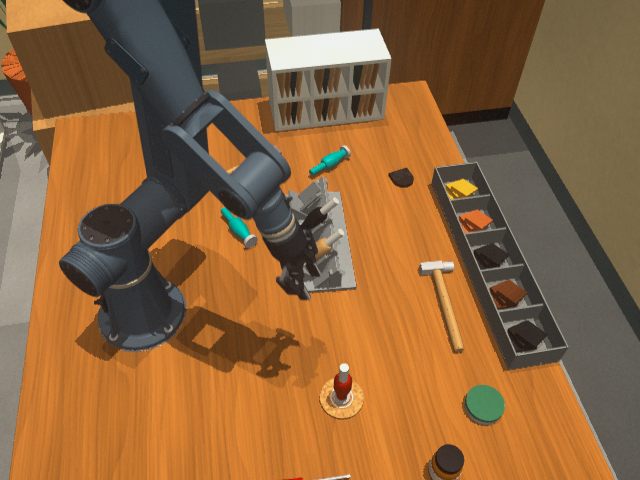

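It is upright on the pad, with black and pale still racked. I'll wait over a second, then compare images and check centring.

>>> step_arm:
  commands: [-0.2, 0.6, 0.2, 0, 0, 0, -0.2, 0.6, 0.2, 0, 0, 0, 0, 0, 0, 0, 0, 0, 0, 0, 0, 0, 0, 0, 0, 0, 0, 0, 0, 0, 0, 0, 0, 0, 0, 0, 0, 0, 0, 0, 0, 0, 0, 0, 0, 0, 0, 0, 0, 0, 0, 0, 0, 0, 0, 0, 0, 0, 0, 0, 0, 0, 0, 0, 0, 0, 0, 0, 0, 0, 0, 0]

```text
time_s: 13.65
position: [0.3867, -0.1462, 0.2821]
ee_rot: [0.801, 0.138, 0.543, -0.212]
force: [-0.0, 0.1, -0.1]
grip_width: 0.652
```

Run:
```python
from fit import *
import cv2
for n in ["side","top"]: cv2.imwrite(f"pics/{n}14.png",arm.get_image(n)[:,:,::-1])
s=cv2.imread("pics/side14.png");w=cv2.imread("pics/top14.png");s0=cv2.imread("pics/side13.png")
print("diff",np.abs(s[355:430,305:375].astype(int)-s0[355:430,305:375]).mean(), cv2.phaseCorrelate(*[np.float32(cv2.cvtColor(i[360:410,328:358],6)) for i in(s0,s)]))
b=cv2.resize(w[225:285,430:500],(700,600),interpolation=cv2.INTER_CUBIC)
cv2.imwrite("pics/c14.png",b)
S=P("side")
f=lambda v:model([v[0],v[1],.153,v[2],v[3]],S,'s')-[344.2,367.6,332.9,350.65,405.3]
q=least_squares(f,[.4447,-.311,0,0]);v=q.x;print("underside",v[:2]-.145*v[2:],"tilt",np.degrees(v[2:]),q.fun.round(1))
f=lambda c:(lambda k:[k[:,0].min()-330.15,k[:,0].max()-353.4,k[:,1].max()-407.6])((lambda h:h[:,:2]/h[:,2:])(np.c_[disc(np.array([*c,.008]),np.array([0,0,1.]),.026),np.ones(180)]@S.T))
q=least_squares(f,[.4447,-.311]);print("ring side",q.x,q.fun.round(1),arm.state()['time_s'])
```

```text
diff 2.2991111111111113 ((-0.02005077068475991, 0.018420197431595398), 1.0004452447096506)
underside [ 0.44581405 -0.3118171 ] tilt [-0.38732573 -0.44742299] [-0.   0.  -0.1  0.1 -0. ]
ring side [ 0.44614363 -0.31138876] [ 0.1 -0.1  0. ] 13.75
```

View pics/c14.png

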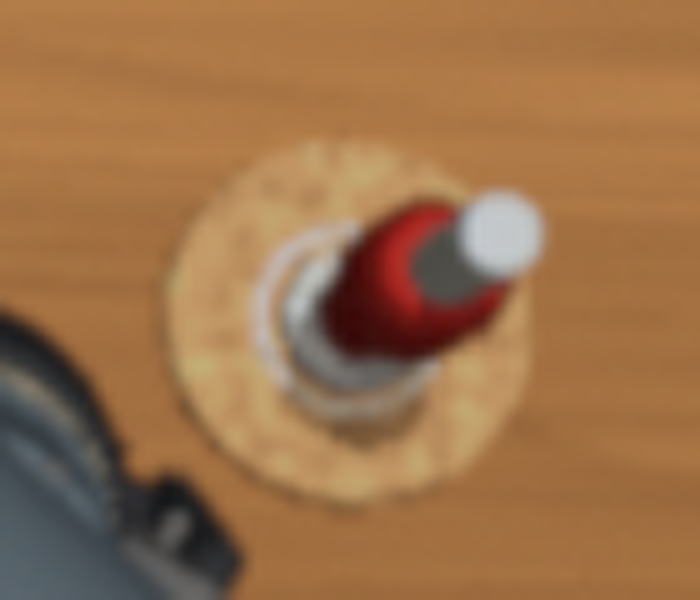

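View pics/top14.png

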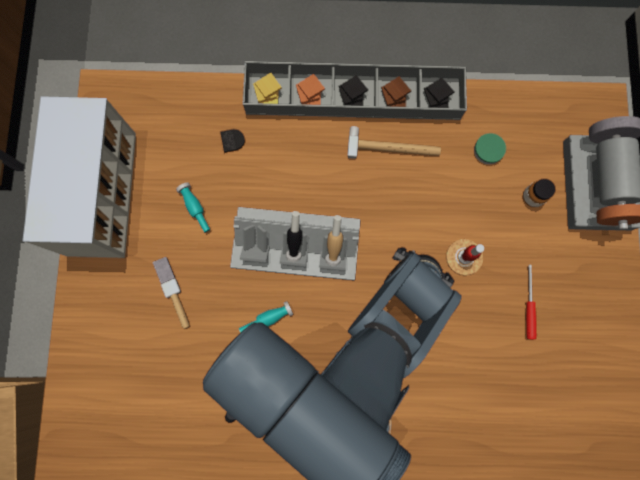

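Foot and ring centres agree within about 0.6 mm. The spindle moved 0.03 px over 1.3 s, so it is still. I'm handing in.

```bash
python3 -c "
from cell import arm
print(arm.job_done())"
```

```text
the job is handed in; nothing more can be done
None
```

The red spindle is standing upright on its steel foot in the middle of the cork pad. I lowered it until the wrist force showed contact (about 11 N), then let go and backed the arm away. The job was handed in at 13.75 s.

- **Centring:** the last side-camera fit put the foot centre within about 0.6 mm of the ring centre. Rougher checks by eye while setting it down had disagreed by up to about 1.5 mm.
- **Uprightness:** the fitted tilt is about 0.6°, which is within measuring error.
- **Steadiness:** two side pictures 1.3 s apart, with the arm clear, showed a shift of only 0.03 px, so there was no wobble.
- **Other items:** the final top view shows the black and pale spindles still in the rack and both turquoise look-alikes still in place.

None of my last checks failed. An early camera fit put the spindle's lean in the rack at 42° rather than the stated 40°, so I corrected its uprightness from the camera views above the pad.

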